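# Seat the profile and snap the toggle clamp over it

## Task

With your fingertips, slide the aluminium profile along its guide rails until it is fully home against the end stop, then push the toggle clamp's upright handle over, away from the profile, until it snaps past centre and its foot clamps the profile. Only push: do not lift the profile, and leave the bin, the bracket and the wrench where they are.

Things in the scene. Friction and masses are not known exactly. Their poses are not given: they have to be found in the camera images.
- jig: Fixed jig: dark steel base plate 190 x 345 mm, top at z = 12 mm. Origin on the underside; plate spans x -90 to +100, y -215 to +130 mm. The profile slides along the line x = -45 mm towards +y; the clamp stands on its +x side. Position and yaw (up to 0.35 rad) vary.
- rails (a point): Point on the plate (jig x = -45, y = 0, z = 12 mm) midway between the two guide rails, each 10 mm wide and 15 mm high, along jig y from y = -90 to +115 mm; the profile has 1.5 mm play each side. The plate behind the rails (y below -90 mm) is bare, room for the pushing finger.
- stop_face (a point): Centre of the end stop's face that the profile's nose meets: jig x = -45, y = +100, z = 32 mm; a fixed steel block, 63 mm wide, top at z = 54 mm.
- profile: Loose length of plain aluminium T-slot profile, 40 x 40 mm in section and 200 mm long, about 0.3 kg, lying between the guide rails with its length along y (same y as the jig's). Origin: centre of its underside, 12 mm above the table. At the start its nose is 25 to 60 mm short of the end stop.
- profile_nose (a point): Centre of the profile's +y end face, 20 mm above its underside; at jig y = +100 mm when fully home.
- profile_tail (a point): Centre of the profile's -y end face (the end to push on), 20 mm above its underside; at jig y = -100 mm when fully home.
- handle_pivot (a point): Pivot of the clamp handle, axis along jig y, at jig x = 45, y = 45, z = 75 mm, in a steel bracket covering x 3 to 57, y 29 to 61 mm up to z = 82 mm. While open, the linked hold-down arm slants up in the same plane towards -x: within jig x -75 to +20 mm, below z = 140 mm.
- handle_tip (a point): Top end of the clamp handle, a straight rod 120 mm long from the pivot; its outer 78 mm is a black grip of 18 mm diameter. Open: nearly upright, tip at jig x = 39, z = 195 mm. Fully over: tip at jig x = 157, z = 118 mm.
- clamp_handle (a joint): Handle angle (rad): 0 open (leaning 0.05 from upright to jig -x), growing as the tip swings to jig +x and down, 1.25 fully over. An over-centre spring drives it to the nearer end, centre near 0.62: 4 to 5 N at the tip starts it, less further on, and past centre it snaps over by itself.
- clamp_foot: Round sprung rubber foot, 20 mm diameter, at the end of the hold-down arm; origin 26 mm above its sole. With the handle fully over it sits on the profile at jig x = -45, y = +45 mm and presses with about 5 N.
- bin: Loose open blue parts bin, 150 x 100 x 70 mm, standing beyond the end stop. Origin: centre of its underside. Leave alone.
- bracket: Loose aluminium corner bracket, 40 x 40 x 40 mm, lying on the table beyond the plate on the clamp's side. Origin: centre of its underside. Leave alone.
- wrench: Loose steel wrench lying flat on the table beyond the plate, on the clamp's side, about where the handle comes over (well below it). Origin: on its underside. Leave alone.
Not all that is in view belongs to the job. Several things have the shape of the profile; the one meant has the colours described above.

How it is judged:
By the outcome, as a careful person would: the job done as asked, in the order asked, and still so for the second after the job is handed in, with the robot touching nothing.
It also fails if it takes over 48 s, if anything falls off the work surface, if the arm or the gripper's body presses on something with over 40 N, if the wrist force passes 120 N, or if a joint passes its speed limit or range.

## Robot

A 6-joint arm with a two-finger parallel gripper is mounted at the origin on the work surface. World frame = base frame: x ahead of the robot, y to its left, z up, the work surface at z = 0. Lengths are in mm, angles in rad, forces in N, time in s.
With the tool pointing down it reaches from about 350 to 875 mm from the base axis. Payload 4.2 kg.
Tool frame: the origin (TCP) lies at the very end of the fingers, on their centre line; the grasp point (between the pads) lies 19 mm behind it; z points along the fingers, y is the direction in which the jaws open and shut (so a half turn about z gives the same grasp; the last joint's range is limited). The gripper opens to 87 mm and grips with 3 to 60 N. Pads are 19 mm wide; open, the fingers measure 117 mm over their backs; the gripper's body (75 mm by 190 mm) begins 51 mm behind the grasp point.
Start: joints at [-0.984, 0.385, 0.008, 0, -1.194, -0.259], TCP at [201.241, -591.694, 222.55] pointing down, gripper open.
Joint ranges: [-3.14, 3.14], [-1.21, 2.06], [-1.07, 1.41], [-3.16, 2.05], [-2.99, -0.16], [-3.1, 3.1]. Speed limits (rad/s): [2.79, 2.79, 3.14, 3.14, 3.14, 3.14].

## Interface

Orientations are given as a unit quaternion [w, x, y, z].
In Python, from bench import manip, inverse_kinematics, observe, eyes gives the robot as it stands. Calls block until the motion is done:
- manip.movep(position, orientation): joint-space move of the TCP to a pose.
- manip.movel(position, rot=None, feed=150): straight line of the TCP; rot=None keeps the orientation; feed is the mean speed in mm/s.
- manip.move_j(angles): joint-space move.
- manip.open_gripper() and manip.close(): open the fingers fully, or close them until they stop; the grip force is fixed at half the most.
- manip.sleep(seconds).
- inverse_kinematics(position, orientation): joint angles nearest the present ones, or None.
- observe(): the state.
- eyes.read_camera(name): name is "side" or "top"; returns (picture, depth): 384x512x3 uint8, red, green, blue; 384x512 float32, mm along the optical axis (not along the pixel's ray), 0 where there is no reading.
- eyes.calibration(name): a dict with "K" (3x3 intrinsics, pixels), "world_to_cam" (4x4, takes a point from world to camera coordinates). Camera axes: x right, y up, looking along -z (the intrinsics and any distortion apply to the point x, -y, -z); pixel columns grow to the right and rows downward; lengths in mm; the calibration is good to about 2 mm. A picture is of the moment at which its call begins. calibration takes no time and is no camera call.
A pose or a line that the arm cannot do raises manip.MotionError and nothing moves.
- manip.hand_in(): hands the job in, once; it reports no verdict.
The state is a dict: "time": time; "joint_pos": joint angles; "qvel": joint speeds; "joint_torque": joint torques, N m; "eef_pos": TCP position; "tool_rot": TCP orientation; "force": force on the tool from outside, world axes, zero at the start; "ft_torque": the same for the moment, N m; "finger_gap": opening from 0.0 (shut) to 1.0 (fully open).
Only numpy, scipy, OpenCV 4.12 (cv2) and the standard library are available. Lean on these libraries where they do the work, as an engineer would, in place of code of your own. Each camera call takes 0.05 s, during which the arm holds its last target.

## Working session

There is one attempt and no reset: what is moved stays moved. The work goes in short steps, each a Python script; the robot and the scene stay as the last script left them, time stands still between calls to the robot, and variables do not carry over. Pictures are saved under pics/ and viewed, and the job is handed in when it is done.

```bash
ls; mkdir -p pics
python3 - <<'E'
from bench import manip, observe, eyes
import cv2, numpy as np
for n in ("top","side"):
    p,d=eyes.read_camera(n)
    cv2.imwrite(f"pics/{n}0.png",p[:,:,::-1]); np.savez(f"{n}0.npz",p=p,d=d)
    c=eyes.calibration(n); print(n,c)
print(observe())
E
```

```text
pics
top {'K': array([[472.07394928,   0.        , 257.11593364],
       [  0.        , 472.07394928, 188.2409737 ],
       [  0.        ,   0.        ,   1.        ]]), 'world_to_cam': array([[ 1.43642224e-02, -9.99790716e-01,  1.45668888e-02,
         4.26755640e+01],
       [ 9.88840487e-01,  1.63643658e-02,  1.48076665e-01,
        -6.41171314e+02],
       [-1.48284052e-01,  1.22773233e-02,  9.88868600e-01,
        -1.10779597e+03],
       [ 0.00000000e+00,  0.00000000e+00,  0.00000000e+00,
         1.00000000e+00]])}
side {'K': array([[473.57011649,   0.        , 266.00688025],
       [  0.        , 473.57011649, 188.74875464],
       [  0.        ,   0.        ,   1.        ]]), 'world_to_cam': array([[-8.00178830e-01, -5.99760558e-01, -1.05500132e-03,
         5.09046842e+02],
       [ 4.51981443e-01, -6.04171686e-01,  6.56269265e-01,
        -3.24542737e+02],
       [-3.94241822e-01,  5.24655932e-01,  7.54526036e-01,
        -1.09246580e+03],
       [ 0.00000000e+00,  0.00000000e+00,  0.00000000e+00,
         1.00000000e+00]])}
{'time': 0.1, 'joint_pos': array([-9.84431937e-01,  3.85480405e-01,  6.73058418e-03, -4.43951920e-04,
       -1.19397118e+00, -2.58596193e-01]), 'qvel': array([-0.00055057, -0.00112563,  0.00350954,  0.00109409, -0.0008657 ,
        0.00236542]), 'joint_torque': array([-1.32985156e-04, -3.91688740e+01,  1.87935001e+01,  4.23192725e+00,
        1.34791245e-02, -6.79099708e-05]), 'eef_pos': array([ 201.04502069, -591.20550722,  221.55470984]), 'tool_rot': array([-2.06400069e-04, -1.63070622e-01,  9.86613908e-01,  9.62322341e-04]), 'force': array([-1.19224371, -0.28373698,  1.2146791 ]), 'ft_torque': array([-0.03470725, -0.0214121 ,  0.03125934]), 'finger_gap': 1.0061367264742485}
```

View pics/top0.png

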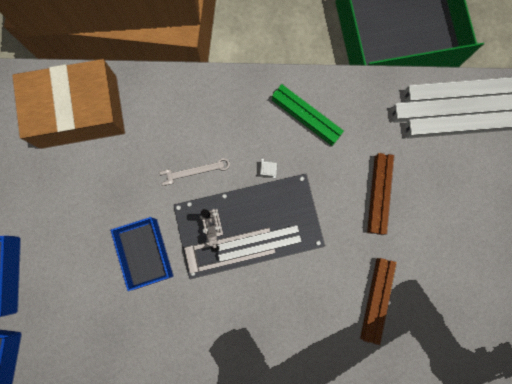

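View pics/side0.png

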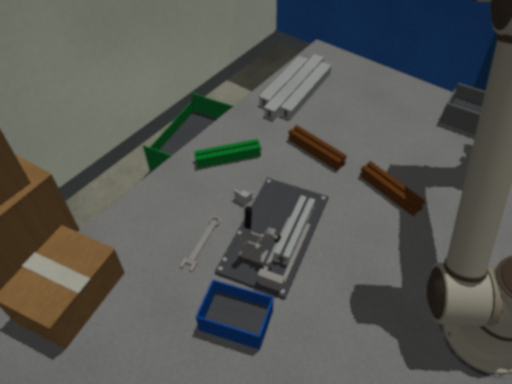

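In the top view, the things shaped like the profile are: the silver bar between the rails at about (258,244), the green bar (307,113), the brown bars (381,194) and (378,300), and the long pale bars (460,105). The silver one on the dark plate fits. I'll confirm it in a crop and measure the plate.

```bash
cat > h.py <<'E'
import numpy as np, cv2
from bench import manip, observe, eyes, inverse_kinematics
def ray(n,u,v):
    c=eyes.calibration(n);K=c["K"];T=c["world_to_cam"]
    d=np.array([(u-K[0,2])/K[0,0],-(v-K[1,2])/K[1,1],-1.]);R=T[:3,:3]
    return -R.T@T[:3,3],R.T@d
def onplane(n,u,v,z):
    o,d=ray(n,u,v);return o+d*(z-o[2])/d[2]
def pix(n,P):
    c=eyes.calibration(n);K=c["K"];q=c["world_to_cam"]@np.append(P,1)
    return K[0,0]*q[0]/-q[2]+K[0,2],K[1,1]*-q[1]/-q[2]+K[1,2]
E
python3 - <<'E'
from h import *
p=np.load("top0.npz")["p"]; d=np.load("top0.npz")["d"]
cv2.imwrite("pics/topc.png",cv2.resize(p[165:285,165:335,::-1],None,fx=4.5,fy=4.5,interpolation=cv2.INTER_CUBIC))
s=np.load("side0.npz")["p"]
cv2.imwrite("pics/sidec.png",cv2.resize(s[170:300,210:340,::-1],None,fx=4.5,fy=4.5,interpolation=cv2.INTER_CUBIC))
# plate mask
g=p.max(2); roi=np.zeros_like(g);roi[170:282,170:330]=1
m=((g<75)&(roi>0)).astype(np.uint8)
m=cv2.morphologyEx(m,cv2.MORPH_CLOSE,np.ones((15,15)))
c=max(cv2.findContours(m,0,2)[0],key=cv2.contourArea)
r=cv2.minAreaRect(c);b=cv2.boxPoints(r);print(r,b)
P=[onplane("top",u,v,12) for u,v in b];print(np.round(P,1))
for i in range(4):print(np.linalg.norm(P[i]-P[i-1]))
E
```

```text
((242.61766052246094, 225.47061157226562), (72.03307342529297, 130.96923828125), 75.96376037597656) [[170.35295 206.41179]
 [297.41177 174.64708]
 [314.8824  244.52943]
 [187.82355 276.29413]]
[[596.2 268.5  12. ]
 [682.3 -49.6  12. ]
 [506.8 -93.3  12. ]
 [424.9 218.7  12. ]]
178.4016032909606
329.57947080576406
180.87215457448744
322.6213800502073
```

View pics/topc.png

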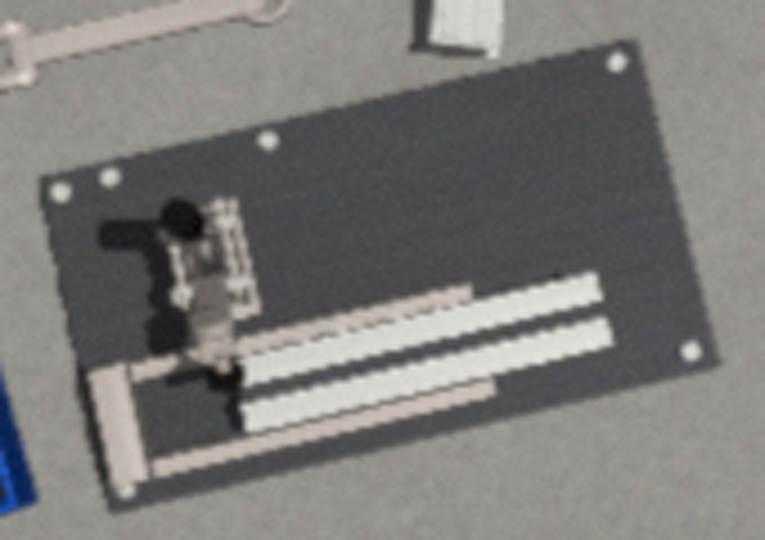

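View pics/sidec.png

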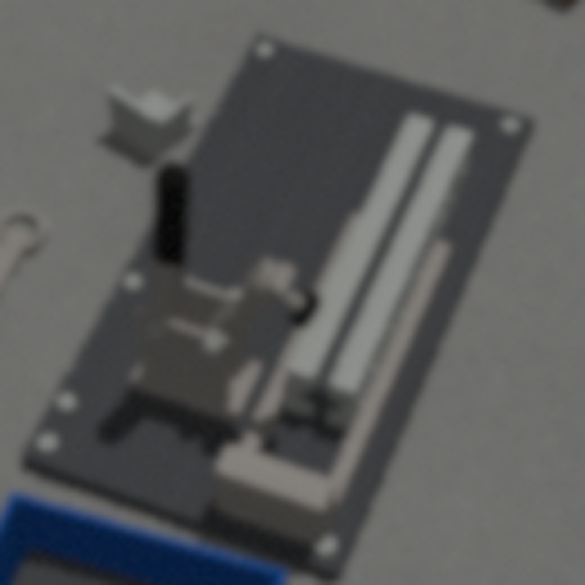

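The crop shows the silver bar on two rails, with the stop at crop (120,425) and the black handle knob at (182,218). Its gap to the stop is at the left end. Next I'll fit the jig pose from the four plate corners in the crop: (40,177), (638,40), (718,365) and (113,513).

```bash
cat >> h.py <<'E'
def kab(J,W):
    J=np.array(J,float);W=np.array(W,float)[:,:2];a=J-J.mean(0);b=W-W.mean(0)
    th=np.arctan2((a[:,0]*b[:,1]-a[:,1]*b[:,0]).sum(),(a*b).sum())
    R=np.array([[np.cos(th),-np.sin(th)],[np.sin(th),np.cos(th)]]);t=W.mean(0)-R@J.mean(0)
    return th,R,t,(R@J.T).T+t-W
E
python3 - <<'E'
from h import *
f=lambda x,y:((x+.5)/4.5-.5+165,(y+.5)/4.5-.5+165)
fs=lambda x,y:((x+.5)/4.5-.5+210,(y+.5)/4.5-.5+170)
J=[(100,130),(100,-215),(-90,-215),(-90,130)]
W=[onplane("top",*f(*q),12) for q in [(40,177),(638,40),(718,365),(113,513)]]
th,R,t,e=kab(J,W);print(th,t,np.round(e,1))
W2=[onplane("side",*fs(*q),12) for q in [(22,462),(258,36),(535,122),(345,578)]]
th2,R2,t2,e2=kab(J,W2);print(th2,t2,np.round(e2,1))
thm=(th+th2)/2;tm=(t+t2)/2
Jg=lambda W:R.T@(np.array(W)[:2]-t)
for nm,q in dict(tailL=(598,285),tailR=(610,333),noseL=(245,370),noseR=(243,417)).items(): print(nm,Jg(onplane("top",*f(*q),52)).round(1))
for nm,q in dict(tailL=(420,116),tailR=(462,130)).items(): print("side",nm,(R2.T@(onplane("side",*fs(*q),52)[:2]-t2)).round(1))
print("stop",Jg(onplane("top",*f(138,425),54)).round(1),"tip",Jg(onplane("top",*f(182,215),195)).round(1),(R2.T@(onplane("side",*fs(173,168),195)[:2]-t2)).round(1))
np.savez("jig.npz",th=th,t=t,th2=th2,t2=t2)
E
```

```text
0.24715291425292557 [537.69521441 111.48268152] [[ 0.3  1.1]
 [ 1.6 -0.1]
 [-1.2 -2.6]
 [-0.8  1.6]]
0.2549683076248649 [532.53409343 115.75851971] [[-0.2  0.4]
 [ 0.5  0.1]
 [-0.2 -2.1]
 [-0.1  1.7]]
tailL [ -31.8 -154.5]
tailR [ -58.1 -154.5]
noseL [-32.4  39.2]
noseR [-56.3  45.6]
side tailL [ -29.8 -157.5]
side tailR [ -56.9 -156.7]
stop [-47.6 100.3] tip [39.2 43.9] [42.4 39.8]
```

The two views agree within a few mm. The tail is at jig y ≈ -155, so about 55 mm of stroke is needed, and the handle tip reads (39–42, 40–44) against the nominal (39, 45). I'll use the average pose, close the fingers and push.

```bash
cat >> h.py <<'E'
from scipy.spatial.transform import Rotation as Ro
def jig():
    a=np.load("jig.npz");return (a["th"]+a["th2"])/2,(a["t"]+a["t2"])/2
def w(x,y,z):
    th,t=jig();c,s=np.cos(th),np.sin(th);return [t[0]+c*x-s*y,t[1]+s*x+c*y,z]
def tojig(P):
    th,t=jig();c,s=np.cos(th),np.sin(th);d=np.array(P[:2])-t;return np.array([c*d[0]+s*d[1],-s*d[0]+c*d[1],P[2]])
def jf(F):
    th,_=jig();c,s=np.cos(th),np.sin(th);return np.array([c*F[0]+s*F[1],-s*F[0]+c*F[1],F[2]])
def quats(a):  # tool down, tool y along jig angle a (from jig x)
    th,_=jig();out=[]
    for k in (0,np.pi):
        y=np.array([np.cos(th+a+k),np.sin(th+a+k),0]);z=np.array([0,0,-1.]);x=np.cross(y,z)
        q=Ro.from_matrix(np.c_[x,y,z]).as_quat();out.append([q[3],q[0],q[1],q[2]])
    return out
def best(P,a):
    j0=observe()["joint_pos"];L=[]
    for q in quats(a):
        j=inverse_kinematics(P,q)
        if j is not None:L.append((np.abs(np.array(j)-j0).max(),q,j))
    L.sort(key=lambda l:l[0]);return L[0][1],L[0][2]
E
python3 - <<'E'
from h import *
manip.close()
P=w(-45,-190,120);q,j=best(P,0);print(P,np.round(j,2))
manip.movep(P,q)
o=observe();print(o["time"],tojig(o["eef_pos"]),o["finger_gap"])
manip.movel(w(-45,-190,26),feed=120)
o=observe();print(o["time"],tojig(o["eef_pos"]),jf(o["force"]))
p,d=eyes.read_camera("top");cv2.imwrite("pics/t1.png",cv2.resize(p[165:285,165:345,::-1],None,fx=4,fy=4))
p,d=eyes.read_camera("side");cv2.imwrite("pics/s1.png",cv2.resize(p[120:300,210:390,::-1],None,fx=3.3,fy=3.3))
E
```

```text
[np.float64(538.7274046522178), np.float64(-81.60221575581355), 120] [ 0.15  0.35 -0.33  0.   -0.89  0.1 ]
3.8417 [ -45.17863425 -190.70143927  120.13253705] 0.00672534365405351
4.775 [ -44.37639625 -190.22728695   26.61898722] [-0.25205132 -0.00542449  0.12106011]
```

View pics/t1.png

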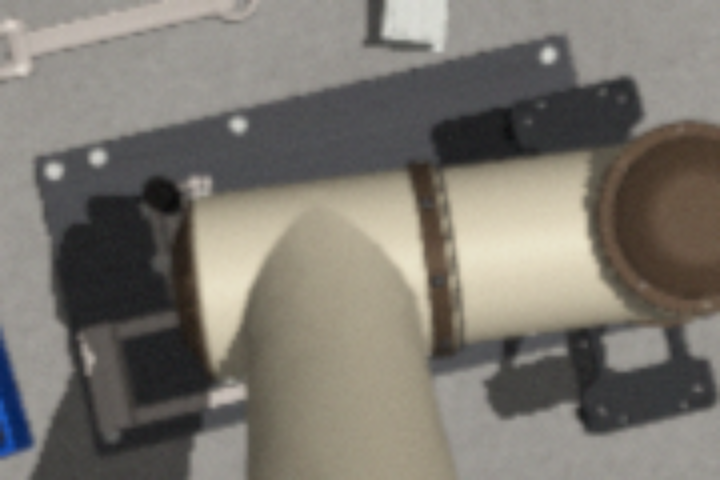

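View pics/s1.png

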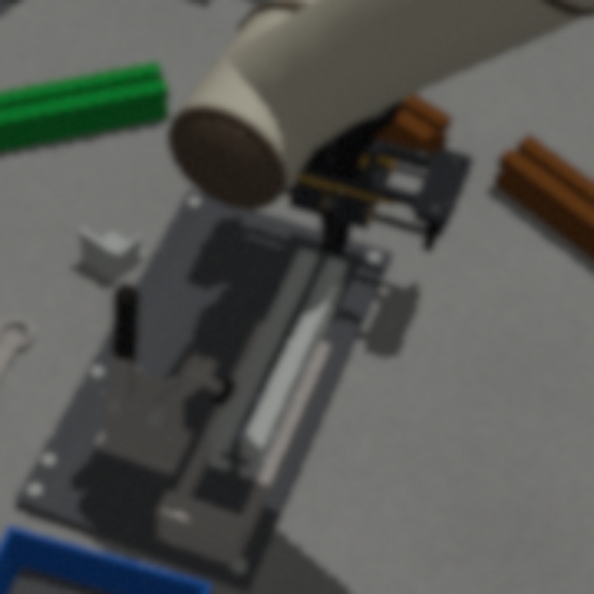

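The fingers stand behind the tail. The wrist cylinder overhangs towards the clamp, so I'll check its height against the handle (z 195) before advancing.

Run:
```python
from h import *
for n,box in (("top",(205,260,205,270)),("side",(150,185,258,300))):
    p,d=eyes.read_camera(n)
    r0,r1,c0,c1=box
    K=eyes.calibration(n)["K"]
    A=[]
    for v in range(r0,r1):
        for u in range(c0,c1):
            if d[v,u]>0:
                o,dd=ray(n,u,v);P=o+dd*d[v,u]
                if P[2]>200:A.append(tojig(P))
    A=np.array(A);print(n,len(A))
    for y0 in range(-200,120,20):
        s=A[(A[:,1]>=y0)&(A[:,1]<y0+20)]
        if len(s):print(y0,s[:,0].min().round(),s[:,0].max().round(),s[:,2].min().round(),s[:,2].max().round())
```

```text
Traceback (most recent call last):
  File "h.py", line 4, in ray
    c=eyes.calibration(n);K=c["K"];T=c["world_to_cam"]
ValueError: time passes only in moves, steps and waits
```

```bash
sed -i 's/^def ray/_C={}\ndef cal(n):\n    if n not in _C:_C[n]=eyes.calibration(n)\n    return _C[n]\ndef ray/; s/c=eyes.calibration(n)/c=cal(n)/' h.py
python3 - <<'E'
from h import *
for n,box in (("top",(205,260,205,270)),("side",(150,185,258,300))):
    p,d=eyes.read_camera(n)
    r0,r1,c0,c1=box
    A=[]
    for v in range(r0,r1):
        for u in range(c0,c1):
            if d[v,u]>0:
                o,dd=ray(n,u,v);P=tojig(o+dd*float(d[v,u]))
                if P[2]>200:A.append(P)
    A=np.array(A);print(n,len(A))
    for y0 in range(-200,120,20):
        s=A[(A[:,1]>=y0)&(A[:,1]<y0+20)] if len(A) else []
        if len(s):print(y0,s[:,0].min().round(),s[:,0].max().round(),s[:,2].min().round(),s[:,2].max().round())
print(observe()["time"])
E
```

```text
top 2918
-100 -2.0 9.0 348.0 365.0
-80 -75.0 10.0 337.0 419.0
-60 -83.0 11.0 341.0 453.0
-40 -78.0 14.0 340.0 458.0
-20 -73.0 15.0 340.0 453.0
0 -69.0 17.0 340.0 430.0
20 -64.0 10.0 343.0 378.0
side 1091
0 -68.0 14.0 323.0 385.0
20 -68.0 16.0 294.0 377.0
40 -45.0 -45.0 338.0 338.0
5.025
```

The wrist's underside is at about z 290, well above the handle. Pushing.

Run:
```python
from h import *
def st(): 
    o=observe();return o["time"],tojig(o["eef_pos"]).round(1),jf(o["force"]).round(1)
manip.movel(w(-45,-168,26),feed=60);print(st())
for y in (-160,-150,-140,-130,-120,-116,-114):
    manip.movel(w(-45,y,26),feed=50);s=st();print(y,*s)
    if abs(s[2][1])>15:break
else:
  for y in np.arange(-113,-103,1.):
    manip.movel(w(-45,y,26),feed=20);s=st();print(y,*s)
    if abs(s[2][1])>12:break
```

```text
(5.5417, array([ -44.9, -167.5,   26. ]), array([ 0.2,  0.4, -0. ]))
-160 5.85 [ -45.1 -159.7   26. ] [-0.4  0.1  0.8]
-150 6.2 [ -45.  -149.6   26. ] [-0.3  0.1 -0.2]
-140 6.55 [ -45.  -139.6   26. ] [ 0.3 -0.2  0.6]
-130 6.9 [ -45.  -129.6   26. ] [ 0.1 -0.2  0.2]
-120 7.25 [ -45.  -119.6   26. ] [-0.2 -0.5 -0.8]
-116 7.5 [ -45.  -115.8   26. ] [-0.  -0.2 -0.8]
-114 7.75 [ -45.  -113.9   26. ] [-0.5 -0.6  0.5]
-113.0 8.0 [ -45. -113.   26.] [-0.1 -0.4 -0.2]
-112.0 8.25 [ -45. -112.   26.] [-0.  -1.  -0.2]
-111.0 8.5 [ -45.2 -111.9   26. ] [ 0.2 -5.1  0.1]
-110.0 8.75 [ -45.2 -111.8   26.1] [ 0.6 -8.8 -0.2]
-109.0 9.0 [ -45.3 -111.7   26.1] [  0.6 -15.9  -1.7]
```

It stopped hard at TCP y ≈ -112 (nominal -109.5, within calibration error). I'll back off and look.

Run:
```python
from h import *
manip.movel(w(-45,-130,26),feed=100)
manip.movel(w(-45,-150,240),feed=250)
P=w(0,45,240);q,j=best(P,np.pi/2);print(np.round(j,2),np.round(observe()["joint_pos"],2))
p,d=eyes.read_camera("side");cv2.imwrite("pics/s2.png",cv2.resize(p[190:300,230:340,::-1],None,fx=5.4,fy=5.4,interpolation=cv2.INTER_CUBIC))
p,d=eyes.read_camera("top");cv2.imwrite("pics/t2.png",cv2.resize(p[165:285,165:345,::-1],None,fx=4,fy=4))
print(observe()["time"])
```

```text
[ 0.59  0.24 -0.16  0.   -1.17  1.23] [ 0.23  0.21 -0.2  -0.   -1.16  0.03]
10.4667
```

View pics/s2.png

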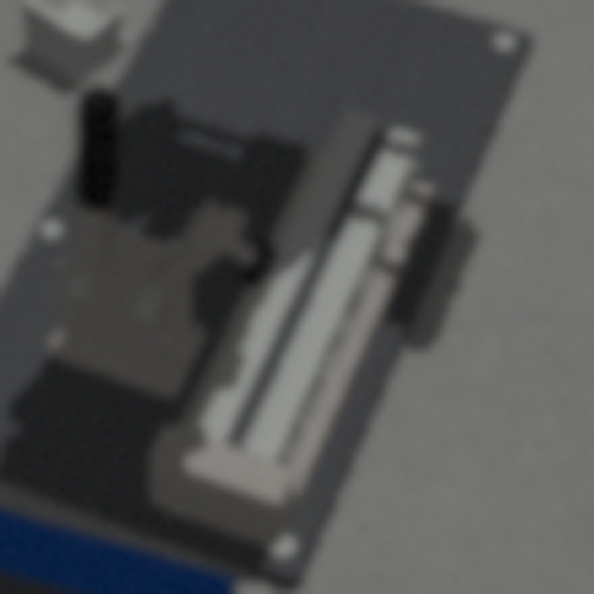

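View pics/t2.png

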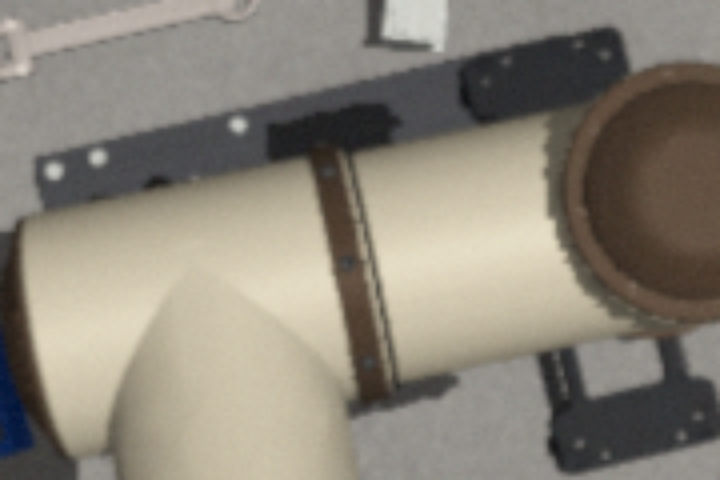

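The side view shows the profile's nose tight against the stop, with no dark gap at (240,450). Next is the handle, pushed from its profile side with the fingers just above the arm.

Run:
```python
from h import *
def st(): 
    o=observe();return o["time"],tojig(o["eef_pos"]).round(1),jf(o["force"]).round(1)
P=w(0,43,250);q,j=best(P,np.pi/2);manip.movep(P,q);print(st())
manip.movel(w(2,43,153),feed=120);print(st())
p,d=eyes.read_camera("side");cv2.imwrite("pics/s3.png",cv2.resize(p[120:300,210:390,::-1],None,fx=3.3,fy=3.3))
```

```text
(11.5833, array([-2.000e-01,  4.270e+01,  2.494e+02]), array([-0.1, -0. , -0.2]))
(12.5417, array([  2.6,  43. , 153.8]), array([-0.1,  0.3, -0.4]))
```

View pics/s3.png

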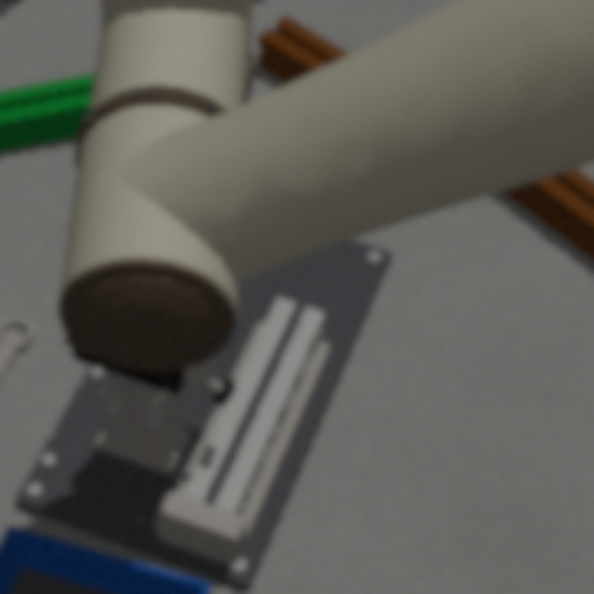

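The descent was free of contact, the arm hides the handle, and the profile is still home. Pushing.

Run:
```python
from h import *
def st(): 
    o=observe();return o["time"],tojig(o["eef_pos"]).round(1),jf(o["force"]).round(1)
for x in (15,22,30,38,46,54,62,70,78,86,94,100,105):
    manip.movel(w(x,43,153),feed=50);s=st();print(x,*s)
    if np.linalg.norm(s[2])>25:break
manip.sleep(.3);print(st())
```

```text
15 13.0 [ 15.3  43.  152.9] [-0.1 -0.2  0.3]
22 13.2917 [ 22.2  43.  152.9] [-0.3  1.3  1.2]
30 13.6 [ 29.   42.9 152.8] [-5.1  1.2  3.1]
38 13.9083 [ 37.6  42.9 153.1] [-3.9  0.6  2.8]
46 14.2167 [ 45.9  42.9 152.8] [-3.7 -1.   1.7]
54 14.525 [ 53.9  43.  152.4] [-2.5 -0.  -1.4]
62 14.8333 [ 63.   43.1 153.3] [-1.2  0.1  0.1]
70 15.1417 [ 71.3  43.1 153.4] [ 0.3 -0.4 -0.1]
78 15.45 [ 78.6  43.1 153. ] [-1.2 -0.1  0.3]
86 15.7583 [ 86.3  43.  152.9] [-0.1 -0.3 -0.3]
94 16.0667 [ 94.3  43.  152.8] [-0.7  0.1 -0.1]
100 16.3333 [100.2  43.  152.9] [ 0.1 -0.6  0.2]
105 16.5833 [105.2  43.  152.9] [ 0.  -0.2 -0.3]
(16.8833, array([104.9,  43. , 153. ]), array([ 0. , -1. ,  0.9]))
```

The resistance rose to 5 N and fell to zero as expected. I'll retreat clear and check.

Run:
```python
from h import *
manip.movel(w(105,43,260),feed=200)
manip.move_j([-0.984,0.385,0.008,0,-1.194,-0.259])
for n,b in (("top",(150,290,150,340)),("side",(165,345,180,340))):
    p,d=eyes.read_camera(n);np.savez(f"{n}4.npz",p=p,d=d)
    cv2.imwrite(f"pics/{n}4.png",cv2.resize(p[b[0]:b[1],b[2]:b[3],::-1],None,fx=3.3 if n=="side" else 4.2,fy=3.3 if n=="side" else 4.2,interpolation=cv2.INTER_CUBIC))
print(observe()["time"],[np.round(pix(n,w(157,43,118))) for n in("top","side")],[np.round(pix(n,w(-45,-100,52))) for n in("top","side")])
a=np.load("top0.npz")["p"].astype(int);print("diff wrench/bracket/bin",[np.abs(a-p0)[r0:r1,c0:c1].mean().round(2) for p0 in [np.load("top4.npz")["p"].astype(int)] for r0,r1,c0,c1 in((155,187,155,233),(155,180,255,282),(215,295,105,172))])
```

```text
20.7583 [array([196., 167.]), array([206., 213.])] [array([276., 239.]), array([301., 212.])]
diff wrench/bracket/bin [np.float64(13.01), np.float64(1.95), np.float64(2.27)]
```

View pics/top4.png

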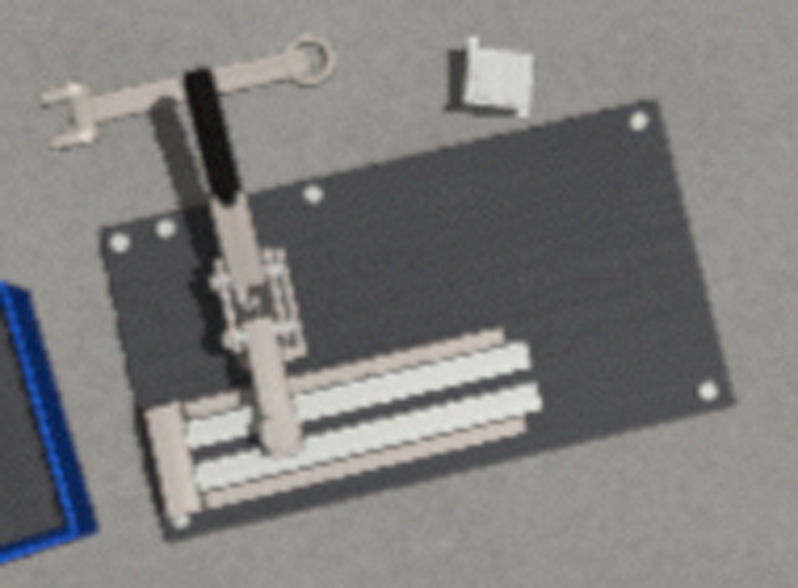

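View pics/side4.png

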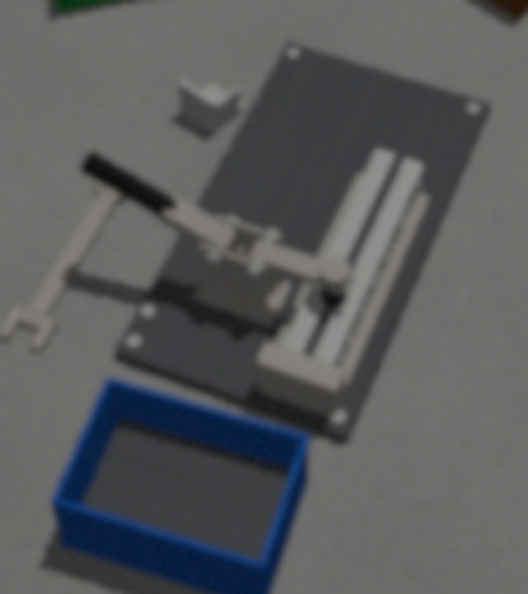

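The handle tip is at top pixel (197,167), against the predicted fully-over (196,167). The foot sits on the profile, and the nose meets the stop in both views. The bracket and bin are unchanged; the wrench region differs only by the handle and its shadow. Handing in.

Run:
```python
from h import *
print(manip.hand_in())
```

```text
the job is handed in; nothing more can be done
None
```

The job is done and handed in. I slid the profile about 55 mm along the rails with closed fingertips until it met the end stop, then pushed the clamp handle over until it snapped past centre. I then moved the arm clear. It took about 21 s of the 48 s allowed.

**Profile:** the push was stopped at 16 N with the profile no longer moving. Both camera views show the nose tight against the stop.

**Clamp:** resistance peaked at about 5 N along the push and dropped to zero past centre. The handle tip is within 1 pixel of where "fully over" should be in the top view, and the foot sits on the profile.

**Other objects:** the bin and bracket regions look unchanged in the top view. The wrench region differs, but I put that down to the handle and its shadow now lying over it, and the wrench looks to be in its original place.

**Disagreement:** contact with the stop came 2.5 mm earlier than my measured jig position predicted. The two camera fits of the jig also differed by about 5 mm, so I take this as measurement error rather than a gap.

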